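# Lay the collared shaft in the V-rests for inspection

## Task

Three turned steel shafts lie in the slotted wooden rack. Take the one with the collar in the middle of its length and lay it level in the two V-rests of the inspection stand, so that it sits in both notches with its collar about midway between them; lower it in rather than dropping it, and let go. Leave the other two shafts lying in the rack.

Things in the scene. Friction and masses are not known exactly. Their poses are not given: they have to be found in the camera images.
- shaft: Steel rod, 18 mm diameter, 150 mm long, with one collar (34 mm diameter, 16 mm wide) in the middle of its length; 0.29 to 0.45 kg. Origin: collar's centre, on the axis; x along the rod (ends alike). Starts lying level in one of the rack's three slots, axis 43 mm above the bench. The collar hangs free midway between the rack's rails; grip it from above, across the rod.
- stand: Fixed steel base 170 (x) x 90 x 16 mm with two 90-degree V-rests on posts, centred at x = -45 and +45 mm, each 20 mm long in x (70 mm free between). Vs open upward, 48 mm wide, 24 mm deep, top edges about 86 mm up. Origin: centre of the underside, on the bench; x along both notches, z up. A shaft lying in both Vs has its axis along x, 75 mm above the origin.
- plain_shaft: Bystander: like the shaft but with no collar, in another slot of the wooden rack. Origin: mid-length on the axis; x along the rod. Rack: base 130 x 230 x 6 mm, two rails 14 mm thick, 76 mm free between them, tops 46 mm above the bench; slots 22 mm wide, 12 mm deep, open at the top, 80 mm apart.
- headed_shaft: Bystander: like the shaft but with its 34 mm collar at one end (the last 16 mm at +x), in another slot of the rack. Origin: mid-length on the rod's axis; x along the rod.
Mind the look-alikes: they are no part of the job. Of the things that look like the stand, the larger one is meant. What is shaped like the shaft but green is not meant.

How it is judged:
On the way, in this order (a step that is already met when the one before it is completed fails the run):
1. the collared shaft is lifted clear of the rack (height (world z) of shaft above 0.105 m), for 0.1 s.
2. the shaft is lowered into the V-rests, to within 15 mm of its seat, while still held (z of shaft in the frame of stand between 0.065 and 0.09 m and x of shaft in the frame of stand between -0.025 and 0.025 m and y of shaft in the frame of stand between -0.02 and 0.02 m and contact force between the fingers and shaft above 1 N), for 0.05 s.
At the end, for the whole second after the job is handed in: The collared shaft rests on the stand, still and released, its axis within 5 mm of the seated height, within 10 mm sideways and 10 degrees of the line of the two notches, its collar within 20 mm of midway between the V-rests; the other two shafts lie in the rack within 20 mm of where they started (z of shaft in the frame of stand between 0.07 and 0.08 m and x of shaft in the frame of stand between -0.02 and 0.02 m and y of shaft in the frame of stand between -0.01 and 0.01 m and angle between the x axis of shaft and the x axis of stand, either way round below 0.175 rad and contact force between shaft and stand above 1 N and linear speed of shaft below 0.02 m/s and distance of each of plain_shaft, headed_shaft from where it was at the start of the episode below 0.02 m); the robot touches nothing.
It fails at once if one of the other two shafts is lifted or pushed out of its place in the rack (more than 30 mm) (distance of any of plain_shaft, headed_shaft from where it was at the start of the episode above 0.03 m).
It also fails if it takes over 42 s, if anything falls off the work surface, if the arm or the gripper's body presses on something with over 40 N, if the wrist force passes 120 N, or if a joint passes its speed limit or range.

## Robot

A 6-joint arm with a two-finger parallel gripper is mounted at the origin on the work surface. World frame = base frame: x ahead of the robot, y to its left, z up, the work surface at z = 0. Lengths are in m, angles in rad, forces in N, time in s.
With the tool pointing down it reaches from about 0.35 to 0.875 m from the base axis. Payload 4.2 kg.
Tool frame: the origin (TCP) lies midway between the tips of the shut fingers; the grasp point (between the pads) lies 19 mm behind it; x points along the fingers, y is the direction in which the jaws open and shut, and the axes are right-handed (so a half turn about x gives the same grasp; the last joint's range is limited). The gripper opens to 85 mm and grips with 20 to 120 N. Pads are 22 mm wide; open, the fingers measure 114 mm over their backs; the gripper's body (76 mm by 85 mm) begins 54 mm behind the grasp point. The pads swing forward as they close: fully open they stand 13 mm farther back than shut.
Start: joints at [0.259, 0.385, 0.008, 0, -1.194, -0.259], TCP at [0.625, 0, 0.231] pointing down, gripper open.
Joint ranges: [-3.14, 3.14], [-1.21, 2.06], [-1.07, 1.41], [-3.16, 2.05], [-2.99, -0.16], [-3.1, 3.1]. Speed limits (rad/s): [2.79, 2.79, 3.14, 3.14, 3.14, 3.14].

## Interface

Orientations are given as [roll, pitch, yaw] about the fixed x, y, z axes, in that order (R = Rz(yaw) Ry(pitch) Rx(roll)).
In Python, from workcell import ctrl gives the robot as it stands. The module is installed in compiled form; this text tells all that it offers.
- The arm moves only by the tool send_rows, never from a script. Its arguments are lists of equal length, an entry for each row: "jaw": the finger opening in mm, from 0 to 85.4; "linear": the shift along the world's x, y, z in mm, a list of three; "turn": the turn about the world's z in rad. A call has 1 to 10 rows; each row shifts and turns the pose as measured when the row begins; what a row does not reach is not made up. A row lasts 1/10 s, in which the tool goes at most 50 mm and 8.59 degrees, less where a joint would pass 70% of its speed; a pose out of reach is approached as far as the arm can. A call is refused whole if a number of a shift passes 50 or a number of a turn 0.15, either way. A call with a gripper value outside its range is refused whole. The fingers move at their own pace and stop on an object; the grip force is fixed at half the most. Time passes only in rows, so rows that do not move let the fingers close. It gives the time, the measured TCP pose, the force and the opening at its end, in the units of the state.
- ctrl.get_obs(): the state, without advancing time (a new reading comes with each control period).
- ctrl.camera(name): name is "scene" or "side" or "wrist"; returns a dict with "pixels" (480x640x3 uint8, red, green, blue), "depth" (480x640 float32, m along the optical axis (not along the pixel's ray), 0 where there is no reading), "fovy" (degrees; the focal length in pixels is half the picture's height over the tangent of half this angle, whatever the lens; pixels are square), "cx", "cy" (the principal point, pixels), "world_from_camera" (4x4, takes a point from camera to world coordinates). Camera axes: x right, y up, looking along -z (the intrinsics and any distortion apply to the point x, -y, -z); pixel columns grow to the right and rows downward; lengths in m; the calibration is good to about 2 mm. A picture is of the moment at which its call begins.
- ctrl.sign_off(): hands the job in, once; it reports no verdict.
Trained networks look in a picture, given as the dict that the camera call returned (one of the last four; its "shot" number tells which), for a name from the list of things; names that differ only in an ending like _2 or _b are one class to them, and where a whole thing is asked for, a point or a joint stands for the part that bears it (a point fixed in the world has none). Each returns a list of dicts, best first, with "confidence" (0 to 1); they miss things now and then, are a little off and sometimes report something else, mostly with a low value. They report only what shows in the picture. A call takes as long as a camera call. They do not tell look-alikes from the thing itself.
- ctrl.look_for(picture, label): "uv" ([column, row] in pixels, amid what is visible of it).
- ctrl.landmark_of(picture, label): "uv" ([column, row] in pixels: a listed point, or the origin of a listed thing).
The state is a dict: "time": time; "joint_positions": joint angles; "joint_velocities": joint speeds; "joint_torque": joint torques, N m; "ee_pos": TCP position; "orientation": TCP orientation; "wrist_force": force on the tool from outside, world axes, zero at the start; "moment": the same for the moment, N m; "opening": opening from 0.0 (shut) to 1.0 (fully open).
Only numpy, scipy, OpenCV 4.12 (cv2) and the standard library are available. Lean on these libraries where they do the work, as an engineer would, in place of code of your own. Each camera call takes 0.05 s, during which the arm holds its last target. There are 200 camera calls.

## Working session

There is one attempt and no reset: what is moved stays moved. The work goes in short steps, Python scripts to look and compute and a tool call to move; the robot and the scene stay as the last step left them, time stands still between calls to the robot, and variables do not carry over. Pictures are saved under pics/ and viewed, about 8 in all and at most 12, crops included, and the job is handed in when it is done.

Besides the shell and the picture viewer there is one more tool, called after "Emit:" as name(argument=value, ...) on one line, values as JSON. send_rows: Moves the arm, as the interface text tells. Its arguments: {"type":"object","properties":{"jaw":{"type":"array","items":{"type":"number"}},"linear":{"type":"array","items":{"type":"array","items":{"type":"number"}}},"turn":{"type":"array","items":{"type":"number"}}},"required":["jaw","linear","turn"]}

```bash
mkdir -p pics; cat > h.py <<'E'
import numpy as np, cv2
from workcell import ctrl
def f(p): return 240/np.tan(np.radians(p["fovy"])/2)
def world(p,u,v,d=None):
    u0,v0=int(round(u)),int(round(v))
    if d is None:
        w=p["depth"][max(v0-2,0):v0+3,max(u0-2,0):u0+3]; w=w[w>0]; d=np.median(w) if w.size else 0
    F=f(p); c=np.array([(u-p["cx"])/F*d,-(v-p["cy"])/F*d,-d,1]); return (p["world_from_camera"]@c)[:3]
def cloud(p):
    F=f(p); v,u=np.mgrid[:480,:640]; d=p["depth"]
    c=np.stack([(u-p["cx"])/F*d,-(v-p["cy"])/F*d,-d,np.ones_like(d)],-1)
    w=(c@p["world_from_camera"].T)[...,:3]; w[d<=0]=np.nan; return w
def save(im,n): cv2.imwrite("pics/"+n,np.ascontiguousarray(im[...,::-1]))
E
python3 - <<'E'
from h import *
o=ctrl.get_obs();print(o)
ims=[]
for n in ["scene","side"]:
    p=ctrl.camera(n);print(n,[k for k in p],p["fovy"],p["cx"],p["cy"],p["world_from_camera"].round(3).tolist())
    save(p["pixels"],n+"1.png")
    for l in ["shaft","stand","plain_shaft","headed_shaft"]:
        print(l,[(np.round(r["uv"]),round(r["confidence"],2),world(p,*r["uv"]).round(3)) for r in ctrl.look_for(p,l)])
E
```

```text
{'time': 0.0, 'joint_positions': array([ 2.58592972e-01,  3.85528038e-01,  6.62786242e-03, -4.98253483e-04,
       -1.19397543e+00, -2.58592021e-01]), 'joint_velocities': array([ 0.00188457, -0.00116395,  0.0025747 ,  0.00272878,  0.0018825 ,
       -0.00340091]), 'joint_torque': array([-9.55001960e-04, -3.92286408e+01,  1.88399577e+01,  4.18616563e+00,
       -4.72148502e-03,  8.27910434e-07]), 'ee_pos': array([6.24421412e-01, 1.58638098e-05, 2.30239692e-01]), 'orientation': array([ 1.61033318,  1.5686661 , -3.10223867]), 'wrist_force': array([ 0.37427796, -0.54640764, -0.56318641]), 'moment': array([-0.07769146,  0.02317585,  0.05088498]), 'opening': 0.9950564587973253}
scene ['pixels', 'depth', 'fovy', 'cx', 'cy', 'world_from_camera', 'shot'] 57.162585821452836 313.31375696686837 242.48394784398803 [[-0.675, -0.476, 0.565, 1.123], [0.738, -0.44, 0.512, 0.456], [0.005, 0.762, 0.648, 0.653], [0.0, 0.0, 0.0, 1.0]]
shaft [(array([453., 255.]), 0.94, array([0.405, 0.207, 0.026])), (array([393., 284.]), 0.57, array([0.586, 0.174, 0.052]))]
stand [(array([168., 246.]), 0.82, array([ 0.793, -0.279,  0.012])), (array([272., 214.]), 0.66, array([ 0.558, -0.19 ,  0.016]))]
plain_shaft [(array([431., 305.]), 0.67, array([0.582, 0.255, 0.05 ]))]
headed_shaft [(array([352., 268.]), 0.55, array([0.604, 0.088, 0.052]))]
side ['pixels', 'depth', 'fovy', 'cx', 'cy', 'world_from_camera', 'shot'] 55.472541483340116 317.73800811418624 237.34077765021667 [[-0.772, 0.399, -0.494, 0.153], [-0.635, -0.484, 0.602, 0.508], [0.001, 0.779, 0.627, 0.628], [0.0, 0.0, 0.0, 1.0]]
shaft [(array([252., 312.]), 0.94, array([0.568, 0.176, 0.049])), (array([320., 388.]), 0.89, array([0.395, 0.207, 0.033]))]
stand [(array([386., 228.]), 0.62, array([ 0.524, -0.169,  0.043]))]
plain_shaft [(array([216., 341.]), 0.79, array([0.568, 0.255, 0.049]))]
headed_shaft [(array([280., 282.]), 0.96, array([0.579, 0.095, 0.049]))]
```

View pics/scene1.png

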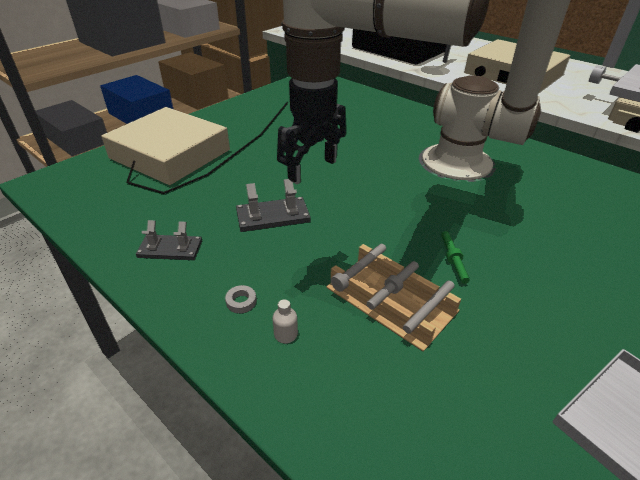

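View pics/side1.png

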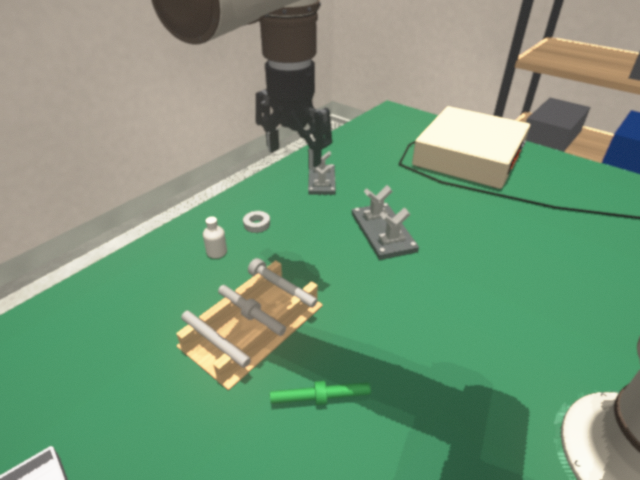

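The side view shows the rack with the plain shaft at (215,338), the centre-collared steel shaft at (252,310) and the headed shaft at (282,282). There is also a green look-alike at (320,393). The larger stand is at (386,228) and the small one at (321,180). In the scene view these are: collared shaft (397,284), green (455,257), large stand (272,212), small stand (170,244). The steel shaft in the middle slot and the larger stand fit the description. I'll measure both and confirm with a crop.

```bash
python3 - <<'E'
from h import *
def rect(P): 
    r=cv2.minAreaRect((P[:,:2]*1000).astype(np.float32)); return np.round(r[0],1),np.round(r[1],1),round(r[2],1)
def line(P):
    c=P.mean(0);u,s,v=np.linalg.svd(P-c,full_matrices=False);d=v[0]*np.sign(v[0][0]);t=(P-c)@d
    lo,hi=np.percentile(t,[.5,99.5]);return (c+d*(lo+hi)/2).round(4),np.degrees(np.arctan2(d[1],d[0])).round(2),round(hi-lo,4)
crops=[]
for n in ["scene","side"]:
    p=ctrl.camera(n);W=cloud(p);im=p["pixels"].astype(int)
    a,b=((370,260) if n=="scene" else (222,272)); 
    crops.append(cv2.resize(p["pixels"][b:b+66,a:a+66],(400,400)))
    c,d=((232,170) if n=="scene" else (345,180)); crops.append(cv2.resize(p["pixels"][d:d+80,c:c+80],(400,400)))
    near=lambda c,r: np.hypot(W[...,0]-c[0],W[...,1]-c[1])<r
    P=W[near((.54,-.18),.13)&(W[...,2]>.01)&(W[...,2]<.022)];print(n,"base",len(P),rect(P),P[:,2].mean())
    P=W[near((.54,-.18),.13)&(W[...,2]>.05)&(W[...,2]<.1)]; print(" vs",rect(P),P[:,2].max(),P.mean(0))
    P=W[near((.575,.175),.2)&(W[...,2]>.02)&(W[...,2]<.05)&(im[...,0]-im[...,2]>45)&(im[...,0]>im[...,1]+15)];print(" rack wood",len(P),rect(P))
    grey=(im.max(-1)-im.min(-1)<30)
    for nm,y in [("plain",.255),("shaft",.175),("headed",.093)]:
        Q=W[near((.575,y),.09)&(abs(W[...,1]-y)<.035)&(W[...,2]>.046)&(W[...,2]<.056)&grey]; print(" ",nm,len(Q),line(Q),Q[:,2].max().round(3)) 
    Q=W[near((.575,.175),.06)&(W[...,2]>.0565)&(W[...,2]<.075)]; print(" collar",len(Q),Q.mean(0).round(4) if len(Q) else "",rect(Q) if len(Q) else "")
    for l in ["shaft","stand"]:
        for r in ctrl.landmark_of(p,l): print(l,np.round(r["uv"],1),round(r["confidence"],2),world(p,*r["uv"]).round(4))
save(np.vstack([np.hstack(crops[:2]),np.hstack(crops[2:])])[::1],"c_.png")
save(cv2.resize(np.vstack([np.hstack(crops[:2]),np.hstack(crops[2:])]),(600,600)),"crop1.png")
E
```

```text
scene base 1334 (array([ 547.8, -200.3]), array([ 94.1, 169.9]), 55.9) 0.015896606818406923
 vs (array([ 548.1, -199.8]), array([ 60.4, 110.3]), 55.6) 0.08884536164294687 [ 0.54828779 -0.20084767  0.07212036]
 rack wood 1004 (array([577.7, 171.2]), array([229.4, 106. ]), 89.6)
  plain 561 (array([0.5782, 0.2518, 0.05  ]), np.float64(-0.46), np.float64(0.1495)) 0.054
  shaft 491 (array([0.5778, 0.1729, 0.0503]), np.float64(-0.59), np.float64(0.1497)) 0.056
  headed 432 (array([0.5777, 0.0932, 0.0501]), np.float64(0.32), np.float64(0.1494)) 0.056
 collar 67 [0.5787 0.1717 0.0586] (array([578.4, 171.2]), array([18.1, 18.9]), 0.7)
shaft [453.2 255.4] 0.84 [0.4056 0.2081 0.0259]
shaft [395.2 286.1] 0.83 [0.5858 0.1795 0.0495]
stand [169.6 248.1] 0.75 [ 0.794  -0.2698  0.0125]
stand [270.5 214.6] 0.59 [ 0.5628 -0.191   0.0178]
stand [429.4 305. ] 0.59 [0.5845 0.2528 0.051 ]
side base 1378 (array([ 548.6, -201. ]), array([ 91.8, 173.5]), 56.2) 0.01579166152195637
 vs (array([ 548.7, -200.3]), array([ 59.2, 114.8]), 54.9) 0.0864927602093154 [ 0.54259193 -0.19810611  0.07050053]
 rack wood 2742 (array([573. , 170.6]), array([230.9, 138.2]), 89.8)
  plain 757 (array([0.5792, 0.2522, 0.0501]), np.float64(-0.37), np.float64(0.1491)) 0.054
  shaft 632 (array([0.5794, 0.1733, 0.0503]), np.float64(-0.44), np.float64(0.1497)) 0.056
  headed 571 (array([0.5785, 0.0934, 0.0503]), np.float64(0.6), np.float64(0.149)) 0.056
 collar 82 [0.5785 0.172  0.0586] (array([578.9, 171.8]), array([16.5, 21.8]), 0.9)
shaft [318.  390.3] 0.89 [0.3951 0.2123 0.0322]
shaft [251.2 308.7] 0.8 [0.5715 0.1746 0.0531]
stand [323.6 184.8] 0.85 [ 0.7582 -0.2518  0.0153]
stand [385.  234.3] 0.65 [ 0.5242 -0.1689  0.0263]
```

View pics/crop1.png

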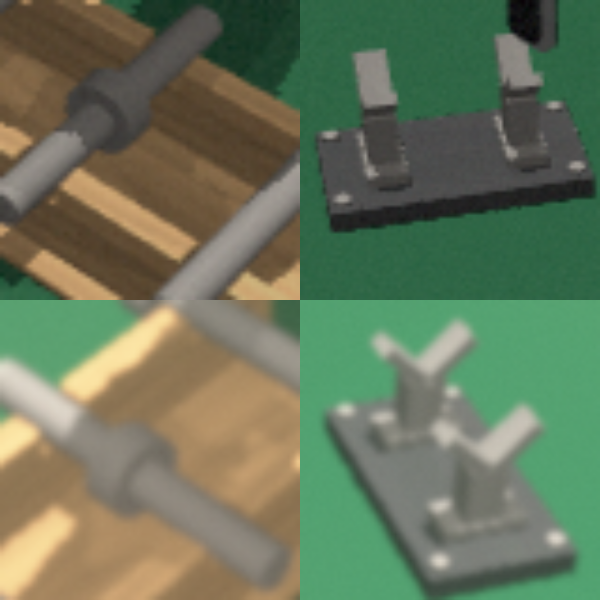

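The crop confirms it: a grey shaft with its collar mid-length in the middle slot, and the larger stand with two Vs. Next I'll check the tool orientation and the stand's direction from its V clusters.

```bash
python3 - <<'E'
from h import *
from scipy.spatial.transform import Rotation as Ro
o=ctrl.get_obs();print(Ro.from_euler('xyz',o["orientation"]).as_matrix().round(3),o["ee_pos"],o["time"])
for n in ["scene","side"]:
    p=ctrl.camera(n);W=cloud(p)
    P=W[(np.hypot(W[...,0]-.548,W[...,1]+.2)<.1)&(W[...,2]>.03)&(W[...,2]<.1)].astype(np.float32)
    _,l,c=cv2.kmeans(P[:,:2].copy(),2,None,(3,50,1e-6),5,cv2.KMEANS_PP_CENTERS);d=c[1]-c[0]
    print(n,c.round(4),c.mean(0),np.linalg.norm(d),np.degrees(np.arctan2(d[1],d[0])))
    for k in (0,1):
        Q=P[l[:,0]==k]; r=cv2.minAreaRect(Q[Q[:,2]>.062][:,:2]*1000); print(r)
E
```

```text
[[ 0. -1.  0.]
 [ 0.  0.  1.]
 [-1. -0.  0.]] [6.24982202e-01 1.92964682e-05 2.31338393e-01] 0.8
scene [[ 0.5862 -0.2244]
 [ 0.513  -0.1735]] [ 0.5495926  -0.19898576] 0.08917348 145.2014
((585.4004516601562, -224.91964721679688), (56.595420837402344, 20.157163619995117), 55.61726379394531)
((510.8603515625, -174.93325805664062), (57.539615631103516, 20.413787841796875), 56.379940032958984)
side [[ 0.5084 -0.1735]
 [ 0.5826 -0.2239]] [ 0.54547834 -0.19869384] 0.08971541 -34.245533
((511.5881652832031, -175.8101806640625), (59.7115478515625, 24.490367889404297), 51.838584899902344)
((586.3070068359375, -226.37509155273438), (57.19385528564453, 24.095897674560547), 57.40707778930664)
```

Emit:
send_rows(jaw=[75,75,75,75,75,75,75,75,75,75], linear=[[-5,18,-8],[-5,18,-8],[-5,18,-8],[-5,18,-8],[-5,18,-8],[-5,18,-8],[-5,18,-8],[-5,18,-8],[-5,18,-8],[-2,10,-8]], turn=[0.15,0.15,0.15,0.15,0.15,0.15,0.15,0.15,0.15,0.15])

```text
time: 1.9
ee_pos: [0.5774, 0.1769, 0.1507]
orientation: [-1.905, 1.565, 1.173]
wrist_force: [-0.3, -1.7, 0.5]
opening: 0.882
```

Emit:
send_rows(jaw=[75], linear=[[0,0,0]], turn=[0.07])

```text
time: 2.0
ee_pos: [0.5765, 0.178, 0.1494]
orientation: [-1.5, 1.566, 1.654]
wrist_force: [-0.3, -0.6, 1.0]
opening: 0.873
```

```bash
cat > st.py <<'E'
from h import *
from scipy.spatial.transform import Rotation as Ro
def st():
    o=ctrl.get_obs();R=Ro.from_euler('xyz',o["orientation"]).as_matrix()
    print("t",round(o["time"],2),"pos",(o["ee_pos"]*1000).round(1),"yaw y-axis",np.arctan2(R[1,1],R[0,1]).round(4),"x",R[:,0].round(3),"F",o["wrist_force"].round(1),"open",round(o["opening"]*85.4,1),"q",o["joint_positions"].round(2))
E
python3 - <<'E'
from st import *
st();p=ctrl.camera("wrist");save(p["pixels"],"w1.png")
W=cloud(p);ok=(abs(W[...,0]-.578)<.1)&(abs(W[...,1]-.172)<.03)
P=W[ok&(W[...,2]>.046)&(W[...,2]<.056)];c=P.mean(0);v=np.linalg.svd(P-c,full_matrices=False)[2][0];print(len(P),c,np.degrees(np.arctan(v[1]/v[0])))
C=W[ok&(W[...,2]>.0565)&(W[...,2]<.065)];print(len(C),C.mean(0) if len(C) else 0, cv2.minAreaRect((C[:,:2]*1000).astype(np.float32)) if len(C)>5 else 0)
E
```

```text
t 2.0 pos [576.5 178.  149.4] yaw y-axis -1.5583 x [-0.     0.004 -1.   ] F [-0.3 -0.6  1. ] open 74.6 q [ 0.57  0.42 -0.16 -0.   -0.99  1.02]
8862 [0.58723844 0.17129123 0.04991618] -0.09564025603657125
966 [0.58073893 0.17035103 0.0592067 ] ((580.2980346679688, 170.78594970703125), (24.079160690307617, 16.310283660888672), 89.63529205322266)
```

Emit:
send_rows(jaw=[75,75,75,75,75,75], linear=[[2.5,-6.5,0],[0,0,-20],[0,0,-20],[0,0,-20],[0,0,-5],[0,0,0]], turn=[-0.012,0,0,0,0,0])

```text
time: 2.65
ee_pos: [0.5824, 0.1687, 0.086]
orientation: [-2.346, 1.561, 0.783]
wrist_force: [0.2, 0.1, 0.6]
opening: 0.882
```

```bash
python3 - <<'E'
from st import *
st();p=ctrl.camera("wrist");save(p["pixels"],"w2.png")
E
```

```text
t 2.65 pos [582.4 168.7  86. ] yaw y-axis -1.5828 x [ 0.007  0.007 -1.   ] F [0.2 0.1 0.6] open 75.3 q [ 0.55  0.49 -0.23 -0.   -0.85  1.01]
```

View pics/w2.png

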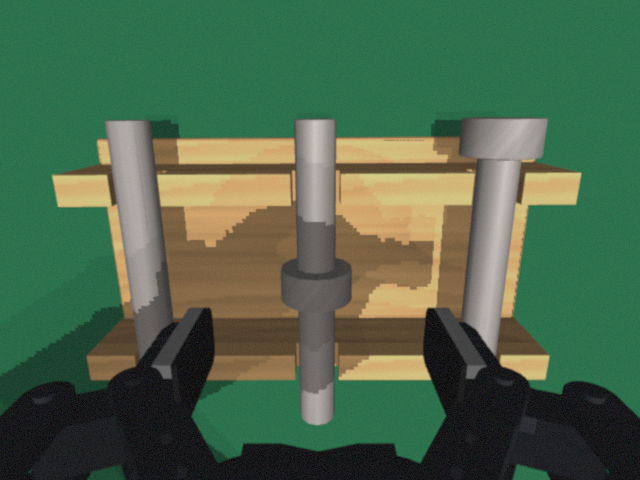

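The wrist view shows the collar at (316,284), between the fingers (212 and 427), with the neighbouring shafts well outside them. I'll correct about 3 mm, narrow the opening to 62 mm and descend.

Emit:
send_rows(jaw=[62,62,62,62,62,62], linear=[[-3,2.5,0],[0,0,-15],[0,0,-15],[0,0,-15],[0,0,-15],[0,0,0]], turn=[0.01,0,0,0,0,0])

```text
time: 3.3
ee_pos: [0.5835, 0.174, 0.0329]
orientation: [-2.545, 1.545, 0.596]
wrist_force: [-0.2, -0.9, -0.2]
opening: 0.725
```

Emit:
send_rows(jaw=[62], linear=[[0,0,0]], turn=[0])

```text
time: 3.4
ee_pos: [0.5842, 0.1745, 0.034]
orientation: [-2.562, 1.544, 0.579]
wrist_force: [0.4, 0.3, 0.3]
opening: 0.722
```

Emit:
send_rows(jaw=[62,62,62,62], linear=[[-5,-2.5,0],[0,0,-7],[0,0,-6],[0,0,0]], turn=[0,0,0,0])

```text
time: 3.8
ee_pos: [0.5802, 0.1728, 0.0236]
orientation: [-2.575, 1.538, 0.567]
wrist_force: [0.4, -0.0, -0.3]
opening: 0.726
```

```bash
python3 - <<'E'
from st import *
st()
E
```

```text
t 3.8 pos [580.2 172.8  23.6] yaw y-axis -1.5699 x [ 0.028  0.018 -0.999] F [ 0.4 -0.  -0.3] open 62.0 q [ 0.56  0.56 -0.3  -0.   -0.68  1.02]
```

Emit:
send_rows(jaw=[62,30,20,10,10,10,10,10], linear=[[-1,-1,-4],[0,0,0],[0,0,0],[0,0,0],[0,0,0],[0,0,0],[0,0,0],[0,0,0]], turn=[0,0,0,0,0,0,0,0])

```text
time: 4.6
ee_pos: [0.5794, 0.1719, 0.0195]
orientation: [-2.582, 1.538, 0.561]
wrist_force: [-0.2, 0.3, 0.3]
opening: 0.375
```

```bash
python3 - <<'E'
from st import *
st()
E
```

```text
t 4.6 pos [579.4 171.9  19.5] yaw y-axis -1.5694 x [ 0.028  0.018 -0.999] F [-0.2  0.3  0.3] open 32.0 q [ 0.56  0.56 -0.31 -0.   -0.67  1.02]
```

Emit:
send_rows(jaw=[10,10,10,10,10,10,10,10,10,10], linear=[[0,0,0],[0,0,0],[0,0,5],[0,0,10],[0,0,15],[0,0,20],[0,0,20],[0,0,20],[0,0,20],[0,0,20]], turn=[0,0,0,0,0,0,0,0,0,0])

```text
time: 5.6
ee_pos: [0.5718, 0.1678, 0.1491]
orientation: [-2.332, 1.557, 0.807]
wrist_force: [-0.7, 1.1, -3.8]
opening: 0.379
```

```bash
python3 - <<'E'
from st import *
st();p=ctrl.camera("side");save(p["pixels"][150:420,120:480],"s2.png")
E
```

```text
t 5.6 pos [571.8 167.8 149.1] yaw y-axis -1.5739 x [ 0.01  0.01 -1.  ] F [-0.7  1.1 -3.8] open 32.4 q [ 0.56  0.4  -0.19 -0.   -0.97  1.01]
```

View pics/s2.png

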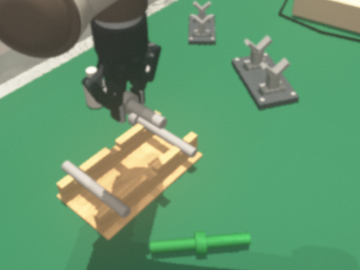

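The shaft is held level above the rack, with the wrist reading about 3.8 N of load. Now I carry it to above the stand.

Emit:
send_rows(jaw=[10,10,10,10,10,10,10,10,10,10], linear=[[0,-10,0],[-2,-20,0],[-2,-25,0],[-2,-25,0],[-2,-25,0],[-2,-25,0],[-2,-25,0],[-2,-25,0],[-2,-25,0],[-2,-25,0]], turn=[0,-0.05,-0.05,-0.05,-0.05,-0.05,-0.05,-0.05,-0.05,-0.05])

```text
time: 6.65
ee_pos: [0.5409, -0.0809, 0.1412]
orientation: [-0.088, 1.564, 2.56]
wrist_force: [0.2, 0.7, -4.6]
opening: 0.378
```

Emit:
send_rows(jaw=[10,10,10,10,10,10,10], linear=[[-2,-25,0],[-2,-25,0],[-2,-25,0],[-2,-25,0],[0,-15,0],[0,-10,0],[0,0,0]], turn=[-0.05,-0.05,-0.05,0,0,0,0])

```text
time: 7.35
ee_pos: [0.5165, -0.2212, 0.1304]
orientation: [0.389, 1.54, 2.853]
wrist_force: [-0.1, -0.1, -3.7]
opening: 0.379
```

```bash
python3 - <<'E'
from st import *
st()
E
```

```text
t 7.35 pos [ 516.5 -221.2  130.4] yaw y-axis -2.2484 x [-0.03   0.009 -1.   ] F [-0.1 -0.1 -3.7] open 32.4 q [-0.12  0.39 -0.26 -0.01 -0.95  1.02]
```

Emit:
send_rows(jaw=[10,10,10,10,10], linear=[[10,7,0],[10,7,0],[8,5,0],[3,2,0],[0,0,0]], turn=[0.03,0.03,0.02,0,0])

```text
time: 7.85
ee_pos: [0.5498, -0.1959, 0.1292]
orientation: [0.374, 1.538, 2.926]
wrist_force: [-0.4, -0.7, -3.8]
opening: 0.377
```

```bash
cat > rod.py <<'E'
from st import *
def rod(zlo,zhi,cs=("scene","side")):
    for n in cs:
        p=ctrl.camera(n);W=cloud(p);im=p["pixels"].astype(int);grey=(im.max(-1)-im.min(-1)<30)&(im.mean(-1)>55)
        P=W[(np.hypot(W[...,0]-.548,W[...,1]+.2)<.11)&(W[...,2]>zlo)&(W[...,2]<zhi)&grey];c=np.median(P,0)
        for _ in range(4):
            d=np.linalg.svd(P-P.mean(0),full_matrices=False)[2][0]; e=np.linalg.norm(np.cross(P-P.mean(0),d),axis=1); P=P[e<max(.012,np.percentile(e,90))]
        d*=np.sign(d[0]);c=P.mean(0);t=(P-c)@d;lo,hi=np.percentile(t,[.5,99.5])
        print(n,len(P),"mid",((c+d*(lo+hi)/2)*1000).round(1),"len",round(hi-lo,4),"yaw",np.degrees(np.arctan2(d[1],d[0])).round(2),"pitch",np.degrees(np.arcsin(d[2])).round(2))
        yield p
E
python3 - <<'E'
from rod import *
st()
for i,p in enumerate(rod(.125,.175)): save(cv2.resize(p["pixels"][100:280,180:420] if i==0 else p["pixels"][130:310,280:520],(800,600)),f"r{i}.png")
E
```

```text
t 7.85 pos [ 549.8 -195.9  129.2] yaw y-axis -2.1601 x [-0.032  0.007 -0.999] F [-0.4 -0.7 -3.8] open 32.2 q [-0.07  0.42 -0.21 -0.01 -0.97  1.05]
scene 425 mid [ 552.8 -191.3  156.3] len 0.1482 yaw -34.44 pitch -2.84
side 369 mid [ 552.8 -191.1  160.2] len 0.1488 yaw -32.49 pitch -0.46
```

View pics/r1.png

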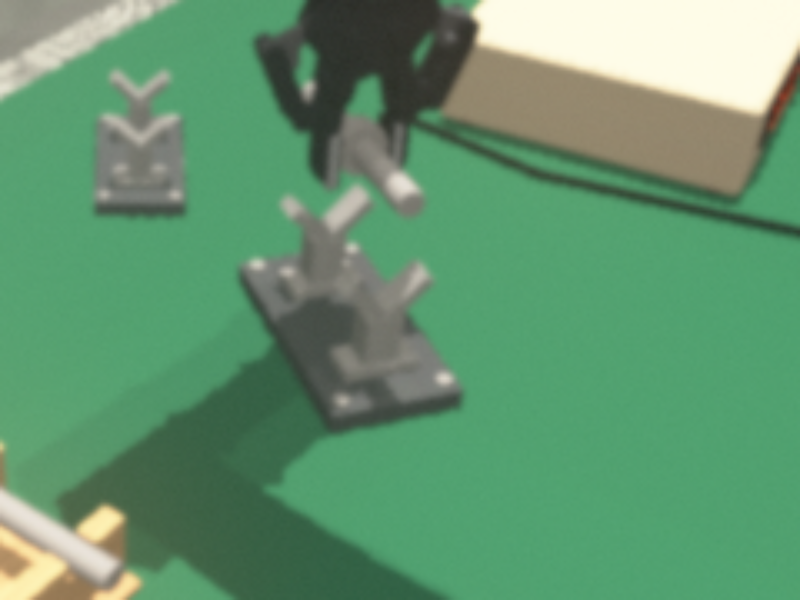

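The side crop shows the shaft held above the larger stand, roughly level and parallel to the notches. I'll nudge it to centre and lower it to just above the Vs.

Emit:
send_rows(jaw=[10,10,10,10,10,10,10,10], linear=[[-3,-5,0],[0,0,-10],[0,0,-10],[0,0,-10],[0,0,-10],[0,0,-6],[0,0,0],[0,0,0]], turn=[0,0,0,0,0,0,0,0])

```text
time: 8.75
ee_pos: [0.5437, -0.2025, 0.0778]
orientation: [0.384, 1.534, 2.934]
wrist_force: [-0.4, -0.5, -3.2]
opening: 0.376
```

```bash
python3 - <<'E'
from rod import *
st()
W=[]
for i,p in enumerate(rod(.09,.125)): 
    save(cv2.resize(p["pixels"][130:280,190:390],(800,600)) if i==0 else cv2.resize(p["pixels"][160:280,300:460],(800,600)),f"q{i}.png")
E
```

```text
t 8.75 pos [ 543.7 -202.5   77.8] yaw y-axis -2.1627 x [-0.036  0.008 -0.999] F [-0.4 -0.5 -3.2] open 32.1 q [-0.08  0.48 -0.27 -0.01 -0.86  1.06]
scene 402 mid [ 546.3 -197.9  104.9] len 0.1482 yaw -34.35 pitch -3.52
side 347 mid [ 546.8 -198.   108.7] len 0.1505 yaw -32.77 pitch -1.0
```

View pics/q1.png

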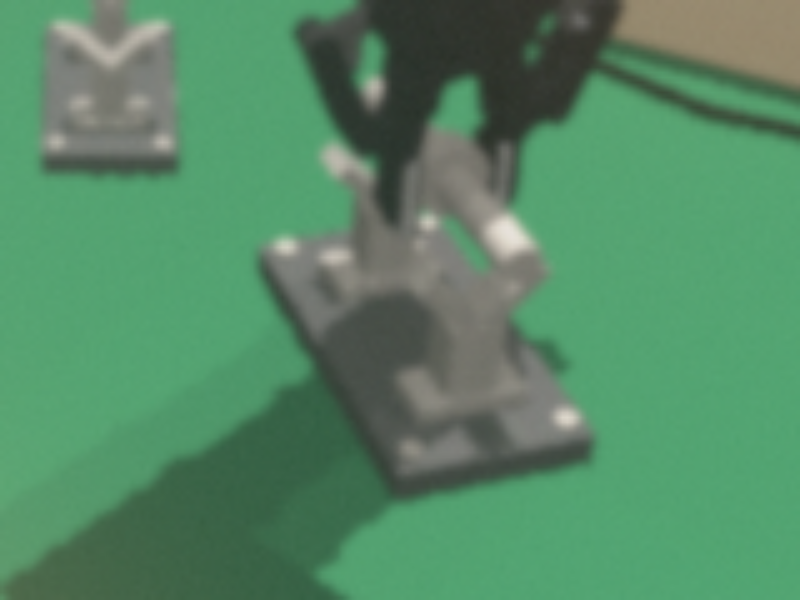

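The shaft is just above both Vs. The pose estimates put it about 3 mm off sideways, so I'll nudge it and lower gently.

Emit:
send_rows(jaw=[10,10,10,10,10,10], linear=[[2.5,2,0],[0.5,0.3,-6],[0.5,0.3,-6],[0.5,0.3,-6],[0,0,0],[0,0,0]], turn=[0,0,0,0,0,0])

```text
time: 9.45
ee_pos: [0.5491, -0.1992, 0.0597]
orientation: [0.375, 1.537, 2.925]
wrist_force: [-0.0, 0.3, -4.1]
opening: 0.378
```

```bash
python3 - <<'E'
from st import *
st()
E
```

```text
t 9.45 pos [ 549.1 -199.2   59.7] yaw y-axis -2.1622 x [-0.033  0.007 -0.999] F [-0.   0.3 -4.1] open 32.3 q [-0.07  0.51 -0.28 -0.01 -0.82  1.06]
```

Emit:
send_rows(jaw=[10,10,10], linear=[[-1,-0.7,-3],[0,0,-2],[0,0,0]], turn=[0,0,0])

```text
time: 9.75
ee_pos: [0.5481, -0.2003, 0.0549]
orientation: [0.388, 1.537, 2.938]
wrist_force: [-0.0, -1.1, -2.1]
opening: 0.379
```

Emit:
send_rows(jaw=[10,10], linear=[[0,0,-2],[0,0,0]], turn=[0,0])

```text
time: 9.95
ee_pos: [0.5482, -0.2007, 0.0538]
orientation: [0.402, 1.538, 2.952]
wrist_force: [-2.3, -0.2, -0.6]
opening: 0.383
```

Contact has begun: the load fell from −4 to −0.6 N. I'll press a little more so the rod levels out.

Emit:
send_rows(jaw=[10,10,10], linear=[[0,0,-2],[0,0,-1],[0,0,0]], turn=[0,0,0])

```text
time: 10.25
ee_pos: [0.5482, -0.2013, 0.0524]
orientation: [0.425, 1.539, 2.975]
wrist_force: [-3.1, 0.2, 1.9]
opening: 0.384
```

```bash
python3 - <<'E'
from rod import *
st()
for p in rod(.065,.1): pass
E
```

```text
t 10.25 pos [ 548.2 -201.3   52.4] yaw y-axis -2.1623 x [-0.031  0.005 -1.   ] F [-3.1  0.2  1.9] open 32.8 q [-0.08  0.51 -0.29 -0.   -0.8   1.06]
scene 355 mid [ 550.6 -196.9   80.3] len 0.1484 yaw -34.63 pitch -0.9
side 487 mid [ 537.4 -196.    81.9] len 0.1281 yaw -43.64 pitch 2.15
```

Emit:
send_rows(jaw=[10,10,10], linear=[[-1,-0.5,-1.5],[0,0,-1],[0,0,0]], turn=[0,0,0])

```text
time: 10.65
ee_pos: [0.5482, -0.2017, 0.0519]
orientation: [0.436, 1.542, 2.988]
wrist_force: [-2.1, -0.2, 1.4]
opening: 0.382
```

Emit:
send_rows(jaw=[36,40,45,50,55,60,60], linear=[[0,0,0],[0,0,0],[0,0,0],[0,0,0],[0,0,0],[0,0,0],[0,0,0]], turn=[0,0,0,0,0,0,0])

```text
time: 11.35
ee_pos: [0.5505, -0.2012, 0.0508]
orientation: [0.411, 1.546, 2.964]
wrist_force: [-0.2, -0.2, -0.0]
opening: 0.703
```

Emit:
send_rows(jaw=[60,60,60,60,60,60,60,60], linear=[[0,0,5],[0,0,10],[0,0,15],[0,0,20],[0,0,20],[0,0,20],[0,0,20],[0,0,0]], turn=[0,0,0,0,0,0,0,0])

```text
time: 12.15
ee_pos: [0.5505, -0.2016, 0.1705]
orientation: [0.444, 1.55, 2.998]
wrist_force: [1.4, -0.0, 0.4]
opening: 0.699
```

```bash
python3 - <<'E'
from rod import *
st(); cr=[]
for i,p in enumerate(rod(.066,.1)):
    W=cloud(p);im=p["pixels"].astype(int)
    C=W[(np.hypot(W[...,0]-.548,W[...,1]+.2)<.026)&(W[...,2]>.084)&(W[...,2]<.1)];print("collar top",len(C),C.mean(0).round(4),C[:,2].max())
    grey=(im.max(-1)-im.min(-1)<30)
    for nm,y in [("plain",.252),("headed",.0933)]:
        Q=W[(abs(W[...,0]-.578)<.09)&(abs(W[...,1]-y)<.035)&(W[...,2]>.046)&(W[...,2]<.056)&grey];print(nm,len(Q),Q.mean(0).round(4))
    cr.append(cv2.resize(p["pixels"][160:280,190:350] if i==0 else p["pixels"][170:290,310:470],(400,300)))
    if i==1: cr.append(cv2.resize(p["pixels"][240:390,150:350],(400,300)))
cr.append(cv2.resize(ctrl.camera("wrist")["pixels"],(400,300)))
save(np.vstack([np.hstack(cr[:2]),np.hstack(cr[2:])]),"end.png")
E
```

```text
t 12.15 pos [ 550.5 -201.6  170.5] yaw y-axis -2.1588 x [-0.021  0.003 -1.   ] F [ 1.4 -0.   0.4] open 59.7 q [-0.08  0.38 -0.16 -0.   -1.05  1.06]
scene 450 mid [ 551.  -196.7   80.2] len 0.1478 yaw -34.1 pitch -0.0
collar top 62 [ 0.552  -0.1983  0.0885] 0.09426081353861449
plain 552 [0.5836 0.2519 0.0499]
headed 443 [0.585  0.0935 0.0503]
side 525 mid [ 551.2 -196.7   80.5] len 0.1492 yaw -33.49 pitch 1.13
collar top 83 [ 0.5488 -0.1983  0.0884] 0.09256153553113822
plain 714 [0.5765 0.2526 0.0502]
headed 552 [0.5774 0.0935 0.0503]
```

View pics/end.png

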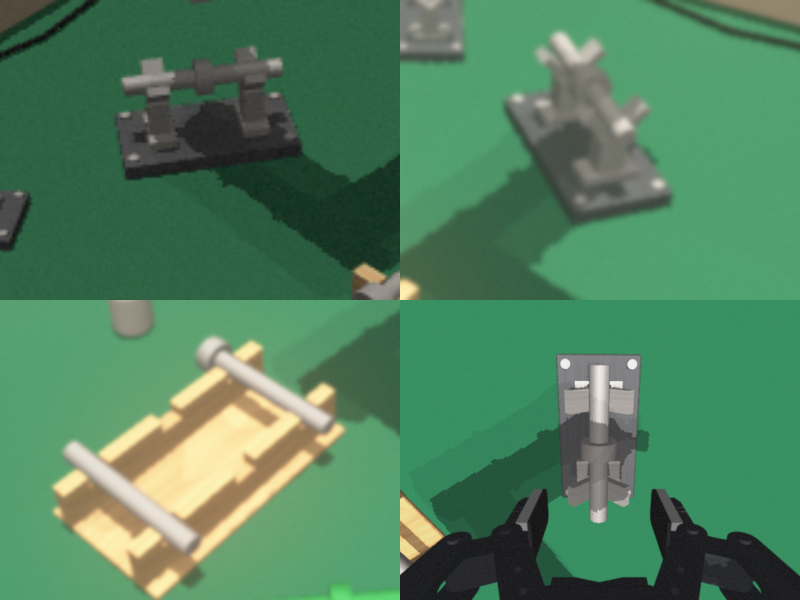

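The shaft lies in both notches with its collar about midway. The other two are still in the rack, and the gripper is clear of everything.

```bash
python3 -c "
from workcell import ctrl
print(ctrl.sign_off())"
```

```text
the job is handed in; nothing more can be done
None
```

I took the grey shaft with the collar mid-length from the rack's middle slot and carried it to the larger stand. I lowered it until the wrist force showed contact, pressed it in lightly so it levelled, released it and backed off about 120 mm. I handed the job in at about 12 s of the 42 s; no verdict was reported.

**Shaft on the stand:** the last pictures show it lying in both notches.
- **Direction:** it lies at −34.1° and −33.5° in the two cameras, against about −34° for the stand.
- **Level:** within about 1°.
- **Height:** the collar's highest measured points were at 92.6 mm (side) and 94.3 mm (scene), so the axis is roughly 76–77 mm up, against 75 mm when seated.
- **Collar:** about 1–4 mm from midway between the rests.

**Other two shafts:** both are still in their slots, with measured positions changed by less than the cameras' own disagreement.

**Disagreements:**
- The mid-rod estimates sit about 5 mm to one side of the stand's centre. I put this down to the cameras seeing only the rod's near surface. The pictures show it seated in the Vs.
- One side-camera fit during the lowering (−43.6°) was wrong because points on the stand got mixed in, so I disregarded it.

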